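# Seat the keyed brass pan on the dispensing scale

### The arm

A 6-joint arm with a two-finger parallel gripper is mounted at the origin on the work surface. World frame = base frame: x ahead of the robot, y to its left, z up, the work surface at z = 0. Lengths are in m, angles in rad, forces in N, time in s.
With the tool pointing down it reaches from about 0.3 to 0.775 m from the base axis. Payload 14.6 kg.
Tool frame: the origin (TCP) lies midway between the tips of the shut fingers; the grasp point (between the pads) lies 19 mm behind it (ctrl.tcp_to_grasp is the distance from the TCP to the grasp point, in m); x points along the fingers, y is the direction in which the jaws open and shut, and the axes are right-handed (so a half turn about x gives the same grasp; the last joint's range is limited). The gripper opens to 94 mm and grips with 3 to 60 N. Pads are 16 mm wide; open, the fingers measure 119 mm over their backs; the gripper's body (75 mm by 177 mm) begins 78 mm behind the grasp point.
Start: joints at [1.112, 0.3, 1.521, -0, 1.321, -0.067], TCP at [0.21, 0.508, 0.205] pointing down, gripper open.
Joint ranges: [-3.03, 3.03], [-0.79, 2.21], [0.23, 2.52], [-1.04, 4.18], [0, 3.07], [-2.55, 2.55]. Speed limits (rad/s): [2.22, 2.22, 2.57, 3.14, 3.14, 3.14].

### API

Orientations are given as [roll, pitch, yaw] about the fixed x, y, z axes, in that order (R = Rz(yaw) Ry(pitch) Rx(roll)).
In Python, from station import ctrl gives the robot as it stands.
- The arm moves only by the tool jog_arm, never from a script. Its argument "rows" is one flat list of numbers, 7 for each row, row after row: the shift along the world's x, y, z in m, then the turn, a rotation vector about the world's x, y, z in degrees, then the closure, from 0 (fully open) to 1 (shut). A call has 1 to 8 rows; each row shifts and turns the commanded pose from where the row before left it; what a row does not reach is not made up. A row lasts 1/12 s, in which the tool goes at most 41.7 mm and 7.16 degrees, less where a joint would pass 70% of its speed; a pose out of reach is approached as far as the arm can. A call with a gripper value outside its range is refused whole. The fingers move at their own pace and stop on an object; "squeeze" is the grip in N (left out, the last holds). Time passes only in rows, so rows that do not move let the fingers close. It gives the time, the measured TCP pose, the force and the opening at its end, in the units of the state.
- ctrl.get_obs(): the state, without advancing time (a new reading comes with each control period).
- ctrl.camera(name): name is "side" or "top" or "wrist"; returns (picture, depth): 384x512x3 uint8, red, green, blue; 384x512 float32, m along the optical axis (not along the pixel's ray), 0 where there is no reading.
- ctrl.camera_model(name): a dict with "K" (3x3 intrinsics, pixels), "extrinsics" (4x4, takes a point from camera to world coordinates). Camera axes: x right, y down, z forward; pixel columns grow to the right and rows downward; lengths in m; the calibration is good to about 2 mm. A picture is of the moment at which its call begins: read the wrist's pose just before it. camera_model takes no time and is no camera call; for the wrist camera it gives the pose at the moment of the call.
- ctrl.hand_in(): hands the job in, once; it reports no verdict.
The state is a dict: "time_s": time; "qpos": joint angles; "joint_vel": joint speeds; "tau": joint torques, N m; "ee_pos": TCP position; "eef_rot": TCP orientation; "force": force on the tool from outside, world axes, zero at the start; "moment": the same for the moment, N m; "grip_width": finger opening in m.
Only numpy, scipy, OpenCV 4.12 (cv2) and the standard library are available. Lean on these libraries where they do the work, as an engineer would, in place of code of your own. Each camera call takes 0.05 s, during which the arm holds its last target.

### The job

The scale's brass pan was put back askew: with a fingertip, turn it (its two upright posts are there to push sideways on) until the notch in its rim is over the locating pin on the scale, then press it down until it is fully home on the pin. Only push and press, gently: do not pinch the posts or lift the pan. Leave the jar, the weight and the cup standing where they are.

Things in the scene. Friction and masses are not known exactly. Their poses are not given: they have to be found in the camera images.
- scale: Grey bench scale, fixed to the counter: flat housing 285 x 200 mm, its top 50 mm above the counter. Origin on the counter exactly under the pan's vertical turning axis, +z up; the housing reaches from -170 to +115 mm along its x and 100 mm either way along its y; the dark display is at its -x end, the locating pin at its +x end.
- pin_tip (a point): Top of the locating pin: an upright steel pin 16 mm thick with a hemispherical top, 84 mm from the pan's axis along the scale's +x, tip 64.5 mm above the counter. A 16 mm wide steel tab stands against its outer side, 90 to 108 mm from the axis, top 63 mm above the counter; it shows outside the pan's rim even while the pin is half covered by the rim.
- notch (a point): The middle of the notch's open mouth in the pan's flat rim, at mid-thickness of the rim, 84 mm from the pan's axis. The notch is 24 mm wide, parallel-sided, and cut 24 mm inward from the pan's edge to the dish's wall. It meets the pin when this point is straight above the pin's tip.
- pan_hub (a point): Centre of the top face of the flat round boss (32 mm across) in the middle of the pan: the place to press. It lies on the pan's turning axis, 80 mm above the counter at the start and 70 mm when the pan is home. The boss stands 10 mm above the pan's floor and 2 mm below the top of the dish's wall.
- pan_centre (a point): Centre of the pan's underside, on the turning axis, 66 mm above the counter at the start; x towards the notch, z up. The pan is a round brass dish, outer radius 59 mm, 16 mm tall (wall 3 mm), so its wall's top is 82 mm above the counter at the start; from the foot of the wall a flat rim 4 mm thick reaches out to radius 84 mm (rim top 70 mm above the counter at the start).
- post_a: One of two equal upright brass posts on the pan's rim, a quarter turn from the notch, counter-clockwise of it seen from above. A round rod 12 mm thick and 34 mm tall (22 mm of it above the dish's wall); origin at the middle of its foot, on the rim's top, 72 mm from the pan's axis; z up. Pushed sideways it turns the pan.
- post_b: The other post, equal to post_a and opposite it (clockwise of the notch).
- pan (a joint): Turn of the pan about its upright axis, in rad, growing counter-clockwise seen from above. 0 and 2 pi (6.283) are the same: the notch over the pin. It turns either way with about 1.5 N pushed sideways on a post, has no end stop within reach, and the pan stays where it is left.
- seat (a joint): How far the pan is pressed down, in m: 0 at the start, 0.010 fully home (end stop). A tight sleeve: it takes about 8 N to move and stays where it is left, up or down; negative means lifted (it can be lifted 30 mm). With the notch off the pin the pan meets the pin after 0.0015 and then resists firmly, about 0.003 under a 20 N press, and cannot go home.
- jar: Bystander: amber jar with steel cap, 64 mm across, 95 mm tall, origin at the centre of its underside, z up; loose.
- weight: Bystander: brass weight with a small knob, 38 mm across, 58 mm tall, origin at the centre of its underside, z up; loose.
- cup: Bystander: white ceramic cup, 72 mm across, 62 mm tall, origin at the centre of its underside, z up; loose.

How it is judged:
At the end, for the whole second after the job is handed in: The pan is pressed at least 8 of its 10 mm down with the pin in its notch (notch centre within 5 mm of the pin in plan) and at rest; jar, weight and cup stand upright within 30 mm of where they were (value of joint seat above 0.008 m and horizontal distance between notch and pin_tip below 0.005 m and velocity of joint pan between -0.05 and 0.05 rad/s and velocity of joint seat between -0.005 and 0.005 m/s and distance of each of jar, weight, cup from where it was at the start of the episode below 0.03 m and angle between each of jar, weight, cup's own z axis and vertical below 0.2 rad); the robot touches nothing.
It fails at once if the pan is lifted by more than 4 mm (value of joint seat below -0.004 m).
It fails at once if a post is pinched or struck (more than 30 N between it and the fingers) (contact force between any of post_a, post_b and the fingers above 30 N).
It fails at once if the pan is forced (more than 60 N between it and the robot) (contact force between pan and the fingers above 60 N or contact force between pan and the arm above 60 N).
It fails at once if a bystander is lifted, pushed away or knocked over (distance of any of jar, weight, cup from where it was at the start of the episode above 0.03 m or angle between any of jar, weight, cup's own z axis and vertical above 0.5 rad).
It also fails if it takes over 48 s, if anything falls off the work surface, if the arm or the gripper's body presses on something with over 40 N, if the wrist force passes 120 N, or if a joint passes its speed limit or range.

## Working session

There is one attempt and no reset: what is moved stays moved. The work goes in short steps, Python scripts to look and compute and a tool call to move; the robot and the scene stay as the last step left them, time stands still between calls to the robot, and variables do not carry over. Pictures are saved under pics/ and viewed, and the job is handed in when it is done.

Besides the shell and the picture viewer there is one more tool, called after "Emit:" as name(argument=value, ...) on one line, values as JSON. jog_arm: Moves the arm, as the interface text tells. Its arguments: {"type":"object","properties":{"rows":{"type":"array"},"squeeze":{"type":"number"}},"required":["rows"]}

```bash
mkdir -p pics; ls
cat > h.py <<'E'
import numpy as np, cv2
from station import ctrl
def snap(n,f):
    m=ctrl.camera_model(n); p,d=ctrl.camera(n)
    cv2.imwrite(f'pics/{f}.png',p[:,:,::-1]); np.savez(f'pics/{f}.npz',p=p,d=d,K=m['K'],E=m['extrinsics'])
    return p,d,m
def ray(m,uv,z):
    K=np.array(m['K']);E=np.array(m['extrinsics'])
    r=E[:3,:3]@np.linalg.solve(K,[uv[0],uv[1],1.]);o=E[:3,3]
    return o+r*(z-o[2])/r[2]
def world(d,m):
    K=np.array(m['K']);E=np.array(m['extrinsics']);v,u=np.mgrid[:d.shape[0],:d.shape[1]]
    P=np.stack([(u-K[0,2])/K[0,0]*d,(v-K[1,2])/K[1,1]*d,d],-1)
    return P@E[:3,:3].T+E[:3,3]
E
python3 - <<'E'
from h import *
print(ctrl.get_obs())
for n in('top','side','wrist'): 
    p,d,m=snap(n,n+'0'); print(n,np.round(m['extrinsics'],3).tolist())
E
```

```text
pics
{'time_s': 0.0, 'qpos': array([ 1.11238960e+00,  3.00456193e-01,  1.52158654e+00,  1.23036851e-05,
        1.32069274e+00, -6.66021765e-02]), 'joint_vel': array([6.46978391e-04, 7.68595478e-05, 1.39346205e-03, 4.79232088e-04,
       2.10777628e-03, 2.17953057e-04]), 'tau': array([-3.64042153e-04, -5.31805086e+01, -3.52731228e+01,  7.07781245e-02,
        2.44599703e-02, -1.13203441e-04]), 'ee_pos': array([0.20990542, 0.50808506, 0.2048922 ]), 'eef_rot': array([-1.64782611,  1.56965344, -2.03963371]), 'force': array([-0.10911243, -0.14373686, -0.02681754]), 'moment': array([ 0.02479632,  0.03711485, -0.03850726]), 'grip_width': 0.09408468351428194}
top [[-0.026, -0.995, 0.097, 0.502], [-0.999, 0.023, -0.031, 0.065], [0.028, -0.097, -0.995, 1.038], [0.0, 0.0, 0.0, 1.0]]
side [[-0.772, -0.493, 0.401, 0.242], [-0.636, 0.58, -0.509, 0.489], [0.019, -0.648, -0.761, 0.74], [0.0, 0.0, 0.0, 1.0]]
wrist [[0.381, 0.89, 0.248, 0.137], [0.924, -0.367, -0.103, 0.537], [-0.001, 0.269, -0.963, 0.383], [0.0, 0.0, 0.0, 1.0]]
```

View pics/top0.png

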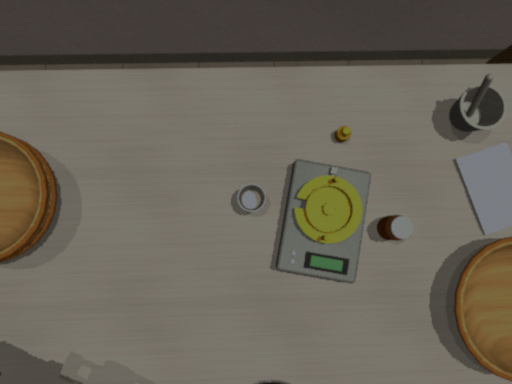

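View pics/side0.png

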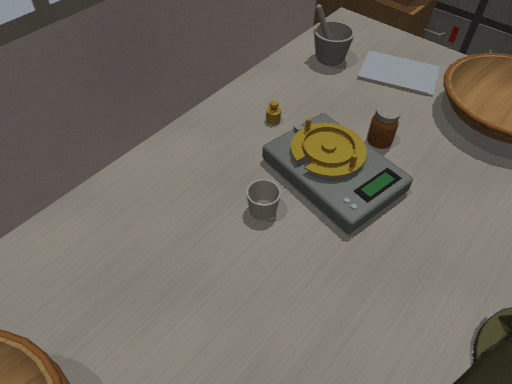

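Run:
```python
import cv2;a=cv2.imread('pics/top0.png');cv2.imwrite('pics/top0z.png',cv2.resize(a[130:330,170:420],None,fx=3,fy=3,interpolation=cv2.INTER_CUBIC))
```

```text
(no output)
```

View pics/top0z.png

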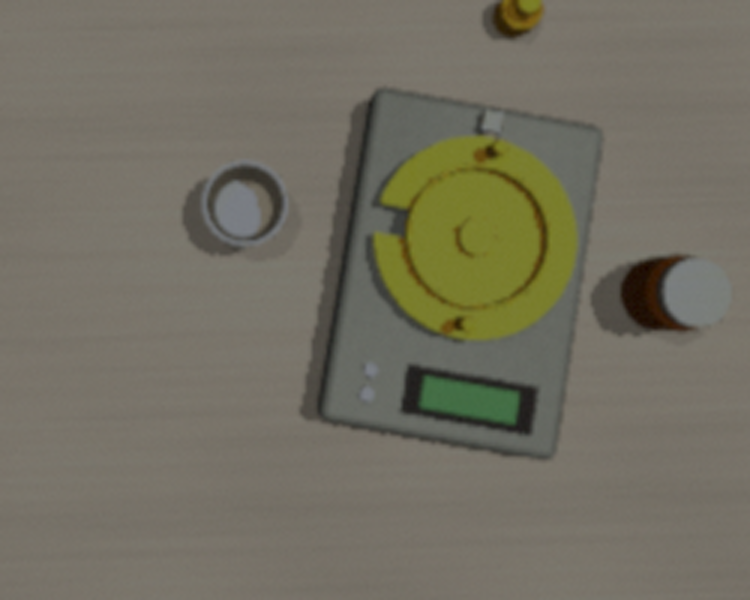

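The top view (zoomed 3x) shows the notch at the left, about (385,220), and the pin's tab at the top, (492,122). The posts are at (487,153) and (455,325), with the pan's centre near (480,237). So the pan must turn clockwise by roughly 80°. Next I'll measure it.

```bash
cat > meas.py <<'E'
from h import *
def meas(f,v=True,seat=0):
    z=np.load(f'pics/{f}.npz');p,d=z['p'],z['d'];m=dict(K=z['K'],extrinsics=z['E'])
    W=world(d,m); hsv=cv2.cvtColor(p,cv2.COLOR_RGB2HSV)
    Y=(hsv[...,0]>20)&(hsv[...,0]<35)&(hsv[...,1]>140)&(hsv[...,2]>45)
    n,l,s,c=cv2.connectedComponentsWithStats(Y.astype(np.uint8))
    k=1+np.argmax(s[1:,4]); M=l==k
    print('pan comp',s[k],'z pct',np.percentile(W[M][:,2],[5,25,50,75,95]).round(4))
    return p,d,m,W,hsv,M
E
python3 - <<'E'
from meas import *
p,d,m,W,hsv,M=meas('top0')
# rays of mask onto rim-top plane 
v,u=np.nonzero(M)
K=m['K'];E=m['extrinsics']
cn=max(cv2.findContours(M.astype(np.uint8),0,1)[0],key=len)[:,0].astype(float)
P=np.array([ray(m,q,0.070)[:2] for q in cn])
# circle fit w/ fixed R=.084 robust
from scipy.optimize import least_squares
r=least_squares(lambda x:np.hypot(*(P-x[:2]).T)-x[2],[*P.mean(0),.084],loss='soft_l1',f_scale=.001)
c=r.x[:2];print('circle',r.x)
rel=P-c;rad=np.hypot(*rel.T);a=np.degrees(np.arctan2(rel[:,1],rel[:,0]))
i=rad<.076
print('notch pts',np.c_[rel[i],rad[i],a[i]].round(4))
# cap-top points of posts by depth
t=(W[...,2]>.09)&(W[...,2]<.115)&(np.hypot(W[...,0]-c[0],W[...,1]-c[1])<.09)
n,l,s,cc=cv2.connectedComponentsWithStats(t.astype(np.uint8))
for k in range(1,n): print('post',s[k,4],W[l==k].mean(0).round(4),W[l==k].max(0).round(4),np.degrees(np.arctan2(*(W[l==k].mean(0)[1::-1]-c[::-1]))),np.hypot(*(W[l==k].mean(0)[:2]-c)))
# housing corners
h=(abs(W[...,2]-.05)<.006)&(np.hypot(W[...,0]-c[0],W[...,1]-c[1])<.25)
h=cv2.morphologyEx((h|M).astype(np.uint8),3,np.ones((5,5))); h=cv2.morphologyEx(h,2,np.ones((7,7)))
n,l,s,cc=cv2.connectedComponentsWithStats(h);k=1+np.argmax(s[1:,4])
hp=W[(l==k)&(abs(W[...,2]-.05)<.006)][:,:2].astype(np.float32)
rc=cv2.minAreaRect(hp);print('housing',rc,cv2.boxPoints(rc))
# tab: pixel bright near top
g=(hsv[...,1]<40)&(hsv[...,2]>120); 
x=np.hypot(W[...,0]-c[0],W[...,1]-c[1]); g&=(x>.085)&(x<.115)&(W[...,2]>.05)
for q in W[g]: print('tab',q.round(4))
for nm,cxy in (('jar',(400,228)),('weight',(343,133)),('cup',(251,199))):
    print(nm,W[cxy[1],cxy[0]].round(3))
E
```

```text
pan comp [ 295  176   67   67 3407] z pct [0.0677 0.0695 0.0708 0.0723 0.0826]
circle [ 0.55519943 -0.1511036   0.0813656 ]
notch pts [[2.83000e-02 6.82000e-02 7.38000e-02 6.74413e+01]
 [2.83000e-02 6.57000e-02 7.15000e-02 6.67232e+01]
 [2.82000e-02 6.32000e-02 6.92000e-02 6.59574e+01]
 [2.81000e-02 6.07000e-02 6.70000e-02 6.51392e+01]
 [2.81000e-02 5.83000e-02 6.47000e-02 6.42634e+01]
 [2.56000e-02 5.59000e-02 6.15000e-02 6.54251e+01]
 [2.30000e-02 5.35000e-02 5.83000e-02 6.67145e+01]
 [2.06000e-02 5.36000e-02 5.74000e-02 6.90180e+01]
 [1.81000e-02 5.37000e-02 5.67000e-02 7.13848e+01]
 [1.56000e-02 5.38000e-02 5.60000e-02 7.38094e+01]
 [1.32000e-02 5.64000e-02 5.79000e-02 7.68089e+01]
 [1.07000e-02 5.65000e-02 5.75000e-02 7.92245e+01]
 [8.30000e-03 5.66000e-02 5.72000e-02 8.16699e+01]
 [5.80000e-03 5.67000e-02 5.70000e-02 8.41367e+01]
 [3.40000e-03 5.68000e-02 5.69000e-02 8.66158e+01]
 [1.00000e-03 5.93000e-02 5.93000e-02 8.90785e+01]
 [1.00000e-03 6.18000e-02 6.18000e-02 8.90606e+01]
 [1.10000e-03 6.43000e-02 6.43000e-02 8.90440e+01]
 [1.10000e-03 6.67000e-02 6.67000e-02 8.90286e+0
[... 650 characters left out ...]
73 -0.1719  0.0649]
tab [ 0.6574 -0.1747  0.0639]
tab [ 0.6571 -0.1769  0.0652]
tab [ 0.6553 -0.1675  0.0621]
tab [ 0.6549 -0.1694  0.0644]
tab [ 0.6553 -0.1727  0.0612]
tab [ 0.6548 -0.1744  0.0646]
tab [ 0.6551 -0.1776  0.0619]
tab [ 0.6522 -0.1664  0.0658]
tab [ 0.6527 -0.1697  0.0626]
tab [ 0.6524 -0.172   0.0636]
tab [ 0.6525 -0.1748  0.0626]
tab [ 0.6523 -0.1769  0.0641]
tab [ 0.6499 -0.1666  0.0646]
tab [ 0.6503 -0.17    0.0611]
tab [ 0.6502 -0.1724  0.0614]
tab [ 0.6497 -0.1742  0.0646]
tab [ 0.6473 -0.1665  0.0647]
tab [ 0.6477 -0.1696  0.0621]
tab [ 0.6474 -0.1718  0.0634]
tab [ 0.6469 -0.1735  0.0667]
jar [ 0.504 -0.318  0.093]
weight [ 0.75  -0.203  0.051]
cup [0.589 0.036 0.006]
```

Run:
```python
from h import *
from scipy.spatial.transform import Rotation as Ro
o=ctrl.get_obs();R=Ro.from_euler('xyz',o['eef_rot']).as_matrix();print(R.round(3))
print('tool y dir deg',np.degrees(np.arctan2(R[1,1],R[0,1])),'tool z',np.degrees(np.arctan2(R[1,2],R[0,2])))
c=np.array([.556,-.1513])
for t in(167.1,77.5+.8):
    e=np.array([np.cos(np.radians(t)),np.sin(np.radians(t))]);n=np.array([-e[1],e[0]])
    print('post',t,c+.072*e,'finger 20mm',c+.072*e+.020*n)
print(o['ee_pos'])
```

```text
[[-0.     0.382  0.924]
 [-0.001  0.924 -0.382]
 [-1.    -0.001 -0.   ]]
tool y dir deg 67.55126624416202 tool z -22.44873668350674
post 167.1 [ 0.48581719 -0.13522599] finger 20mm [ 0.48135219 -0.15472122]
post 78.3 [ 0.57060069 -0.08079596] finger 20mm [ 0.55101623 -0.07674021]
[0.20994709 0.50812891 0.20503823]
```

Emit:
jog_arm(rows=[0.0113, -0.0277, 0, 0, 0, -3.35, 1, 0.0113, -0.0277, 0, 0, 0, -3.35, 1, 0.0113, -0.0277, 0, 0, 0, -3.35, 1, 0.0113, -0.0277, 0, 0, 0, -3.35, 1, 0.0113, -0.0277, 0, 0, 0, -3.35, 1, 0.0113, -0.0277, 0, 0, 0, -3.35, 1, 0.0113, -0.0277, 0, 0, 0, -3.35, 1, 0.0113, -0.0277, 0, 0, 0, -3.35, 1], squeeze=20)

```text
time_s: 0.82
ee_pos: [0.3006, 0.2853, 0.2054]
eef_rot: [-1.991, 1.571, -2.853]
force: [0.7, 0.1, 0.9]
grip_width: 0.0442
```

Emit:
jog_arm(rows=[0.0113, -0.0277, 0, 0, 0, -3.35, 1, 0.0113, -0.0277, 0, 0, 0, -3.35, 1, 0.0113, -0.0277, 0, 0, 0, -3.35, 1, 0.0113, -0.0277, 0, 0, 0, -3.35, 1, 0.0113, -0.0277, 0, 0, 0, -3.35, 1, 0.0113, -0.0277, 0, 0, 0, -3.35, 1, 0.0113, -0.0277, 0, 0, 0, -3.35, 1, 0.0113, -0.0277, 0, 0, 0, -3.35, 1])

```text
time_s: 1.48
ee_pos: [0.391, 0.0636, 0.2055]
eef_rot: [1.438, 1.571, 0.108]
force: [0.1, -0.3, -0.1]
grip_width: 0.0005
```

Emit:
jog_arm(rows=[0.0113, -0.0277, 0, 0, 0, -3.35, 1, 0.0113, -0.0277, 0, 0, 0, -3.35, 1, 0.0113, -0.0277, 0, 0, 0, -3.35, 1, 0.0113, -0.0277, 0, 0, 0, -3.35, 1, 0.0113, -0.0277, 0, 0, 0, -3.35, 1, 0.0113, -0.0277, 0, 0, 0, -3.35, 1, 0.0113, -0.0277, 0, 0, 0, -3.35, 1, 0.0113, -0.0277, 0, 0, 0, -3.35, 1, 0, 0, 0, 0, 0, 0, 1])

```text
validation failed for argument at $.ro...
```

Emit:
jog_arm(rows=[0.0113, -0.0277, 0, 0, 0, -3.35, 1, 0.0113, -0.0277, 0, 0, 0, -3.35, 1, 0.0113, -0.0277, 0, 0, 0, -3.35, 1, 0.0113, -0.0277, 0, 0, 0, -3.35, 1, 0.0113, -0.0277, 0, 0, 0, -3.35, 1, 0.0113, -0.0277, 0, 0, 0, -3.35, 1, 0.0113, -0.0277, 0, 0, 0, -3.35, 1, 0.0113, -0.0277, 0, 0, 0, -3.35, 1])

```text
time_s: 2.15
ee_pos: [0.4814, -0.158, 0.2053]
eef_rot: [-1.847, 1.571, 2.638]
force: [0.7, 1.6, 0.8]
grip_width: 0.0005
```

Emit:
jog_arm(rows=[0, 0, -0.025, 0, 0, 0, 1, 0, 0, -0.025, 0, 0, 0, 1, 0, 0, -0.025, 0, 0, 0, 1, 0, 0, -0.015, 0, 0, 0, 1, 0, 0, 0, 0, 0, 0, 1, 0, 0, 0, 0, 0, 0, 1])

```text
time_s: 2.65
ee_pos: [0.481, -0.1564, 0.1154]
eef_rot: [-1.735, 1.57, 2.753]
force: [0.2, -0.1, 0.7]
grip_width: 0.0
```

Run:
```python
from h import *
from scipy.spatial.transform import Rotation as Ro
o=ctrl.get_obs();R=Ro.from_euler('xyz',o['eef_rot']).as_matrix()
print(R.round(3),'tool y',np.degrees(np.arctan2(R[1,1],R[0,1])),o['ee_pos'],o['force'])
p,_,_=snap('top','top1');p=p[130:330,170:420,::-1];q,_,_=snap('side','side1');q=q[80:240,200:430,::-1]
cv2.imwrite('pics/c1.png',np.hstack([cv2.resize(p,(500,400)),cv2.resize(q,(300,400))]) if 0 else cv2.resize(p,(750,600),interpolation=2)); cv2.imwrite('pics/c1s.png',cv2.resize(q,None,fx=3,fy=3,interpolation=2))
```

```text
[[-0.001  0.975 -0.222]
 [ 0.    -0.222 -0.975]
 [-1.    -0.001 -0.   ]] tool y -12.847721342581142 [ 0.48104055 -0.15640205  0.11536087] [ 0.18862866 -0.09019217  0.68816469]
```

View pics/c1s.png

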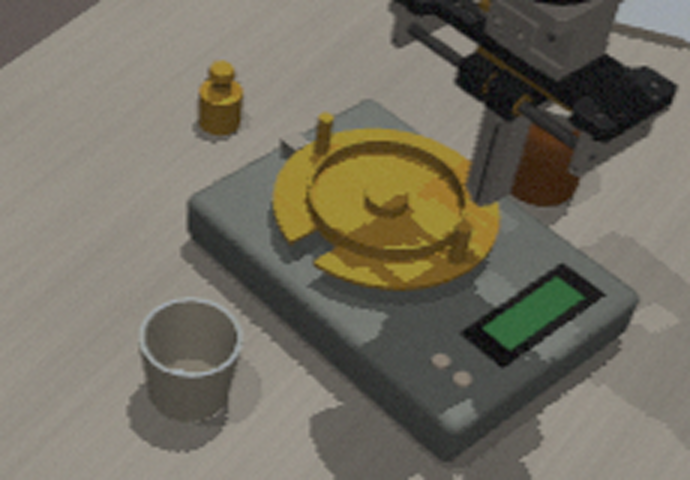

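View pics/c1.png

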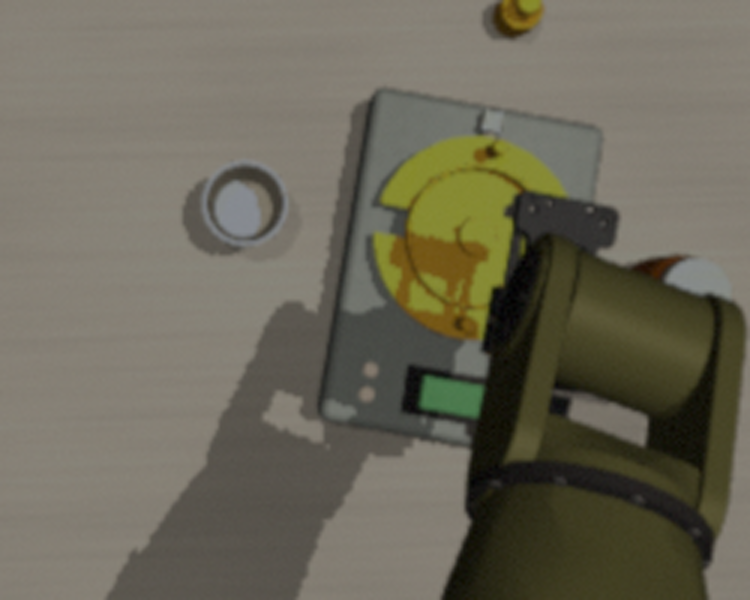

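The side view shows the shut fingers at (485,200), on the trailing side of post a at (463,240), with nothing touched. Next I lower the tool, then compute the arc.

Emit:
jog_arm(rows=[0, 0, -0.013, 0, 0, 0, 1, 0, 0, -0.013, 0, 0, 0, 1, 0, 0, 0, 0, 0, 0, 1])

```text
time_s: 3.0
ee_pos: [0.4808, -0.1563, 0.0888]
eef_rot: [-1.707, 1.57, 2.781]
force: [0.1, -0.4, -0.1]
grip_width: 0.0006
```

Run:
```python
import numpy as np
c=np.array([.556,-.1513]);p=np.array([.481,-.1564])-c
a=np.radians(-3.5)
for i in range(26):
    q=np.array([[np.cos(a),-np.sin(a)],[np.sin(a),np.cos(a)]])@p
    print(i,(q-p).round(4),(q+c).round(4)); p=q
```

```text
0 [-0.0002  0.0046] [ 0.4808 -0.1518]
1 [0.0001 0.0046] [ 0.4809 -0.1472]
2 [0.0004 0.0046] [ 0.4813 -0.1426]
3 [0.0007 0.0045] [ 0.482  -0.1381]
4 [0.0009 0.0045] [ 0.4829 -0.1336]
5 [0.0012 0.0044] [ 0.4842 -0.1292]
6 [0.0015 0.0043] [ 0.4856 -0.1248]
7 [0.0017 0.0042] [ 0.4874 -0.1206]
8 [0.002  0.0041] [ 0.4894 -0.1165]
9 [0.0023 0.004 ] [ 0.4916 -0.1125]
10 [0.0025 0.0039] [ 0.4941 -0.1086]
11 [0.0027 0.0037] [ 0.4969 -0.1049]
12 [0.0029 0.0035] [ 0.4998 -0.1014]
13 [0.0032 0.0033] [ 0.5029 -0.098 ]
14 [0.0034 0.0031] [ 0.5063 -0.0949]
15 [0.0035 0.0029] [ 0.5098 -0.092 ]
16 [0.0037 0.0027] [ 0.5135 -0.0893]
17 [0.0039 0.0025] [ 0.5174 -0.0868]
18 [0.004  0.0022] [ 0.5214 -0.0846]
19 [0.0041 0.002 ] [ 0.5256 -0.0826]
20 [0.0043 0.0017] [ 0.5298 -0.0808]
21 [0.0044 0.0015] [ 0.5342 -0.0794]
22 [0.0044 0.0012] [ 0.5386 -0.0782]
23 [0.0045 0.0009] [ 0.5431 -0.0772]
24 [0.0045 0.0007] [ 0.5476 -0.0766]
25 [0.0046 0.0004] [ 0.5522 -0.0762]
```

Emit:
jog_arm(rows=[-0.0001, 0.0023, 0, 0, 0, -1.75, 1, -0.0001, 0.0023, 0, 0, 0, -1.75, 1, 0, 0.0023, 0, 0, 0, -1.75, 1, 0.0001, 0.0023, 0, 0, 0, -1.75, 1, 0.0002, 0.0023, 0, 0, 0, -1.75, 1, 0.0002, 0.0023, 0, 0, 0, -1.75, 1, 0.0003, 0.0023, 0, 0, 0, -1.75, 1, 0.0004, 0.0022, 0, 0, 0, -1.75, 1])

```text
time_s: 3.67
ee_pos: [0.4828, -0.1384, 0.091]
eef_rot: [1.561, 1.569, -0.48]
force: [1.1, -1.3, 0.0]
grip_width: 0.0005
```

Emit:
jog_arm(rows=[0.0009, 0.0045, 0, 0, 0, -3.5, 1, 0.0012, 0.0044, 0, 0, 0, -3.5, 1, 0.0015, 0.0043, 0, 0, 0, -3.5, 1, 0.0017, 0.0042, 0, 0, 0, -3.5, 1])

```text
time_s: 4.0
ee_pos: [0.4882, -0.121, 0.0911]
eef_rot: [1.819, 1.569, -0.468]
force: [-0.0, -2.1, -0.6]
grip_width: 0.0006
```

Run:
```python
from h import *
q,_,_=snap('side','side2');q=q[80:240,200:430,::-1]
cv2.imwrite('pics/c2s.png',cv2.resize(q,None,fx=3,fy=3,interpolation=2))
```

```text
(no output)
```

View pics/c2s.png

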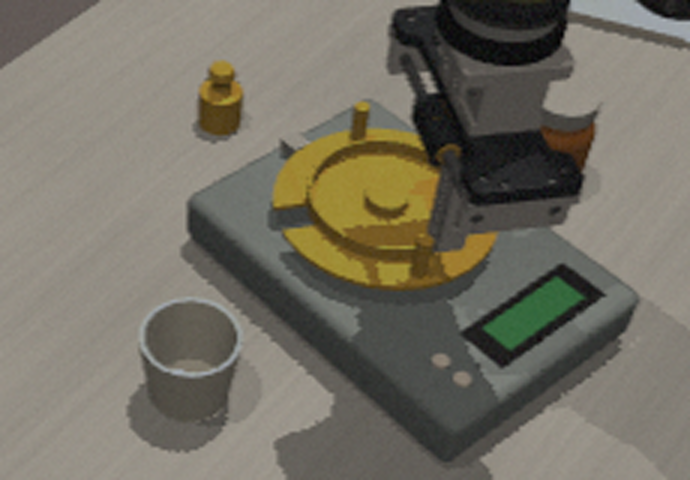

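The side view shows the fingers at (445,235), flush behind post a at (423,255). The pan is turning, with about 2 N on the tool, and the notch is now near (290,215). I'll continue along the arc.

Emit:
jog_arm(rows=[0.002, 0.0041, 0, 0, 0, -3.5, 1, 0.0023, 0.004, 0, 0, 0, -3.5, 1, 0.0025, 0.0039, 0, 0, 0, -3.5, 1, 0.0027, 0.0037, 0, 0, 0, -3.5, 1, 0.0029, 0.0035, 0, 0, 0, -3.5, 1, 0.0032, 0.0033, 0, 0, 0, -3.5, 1, 0.0034, 0.0031, 0, 0, 0, -3.5, 1, 0.0035, 0.0029, 0, 0, 0, -3.5, 1])

```text
time_s: 4.72
ee_pos: [0.5105, -0.0924, 0.0907]
eef_rot: [2.34, 1.57, -0.434]
force: [-1.6, -1.6, 0.2]
grip_width: 0.0001
```

Emit:
jog_arm(rows=[0.0037, 0.0027, 0, 0, 0, -3.5, 1, 0.0039, 0.0025, 0, 0, 0, -3.5, 1, 0.004, 0.0022, 0, 0, 0, -3.5, 1, 0.0041, 0.002, 0, 0, 0, -3.5, 1, 0.0043, 0.0017, 0, 0, 0, -3.5, 1, 0.0044, 0.0015, 0, 0, 0, -3.5, 1, 0, 0, 0, 0, 0, 0, 1])

```text
time_s: 5.3
ee_pos: [0.5352, -0.0798, 0.0906]
eef_rot: [2.907, 1.569, -0.234]
force: [-0.3, -0.5, 0.6]
grip_width: 0.0001
```

Run:
```python
from h import *
p,_,_=snap('top','top3');p=p[130:330,170:420,::-1];q,_,_=snap('side','side3');q=q[80:240,200:430,::-1]
cv2.imwrite('pics/c3.png',cv2.resize(p,(750,600),interpolation=2)); cv2.imwrite('pics/c3s.png',cv2.resize(q,None,fx=3,fy=3,interpolation=2))
```

```text
(no output)
```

View pics/c3s.png

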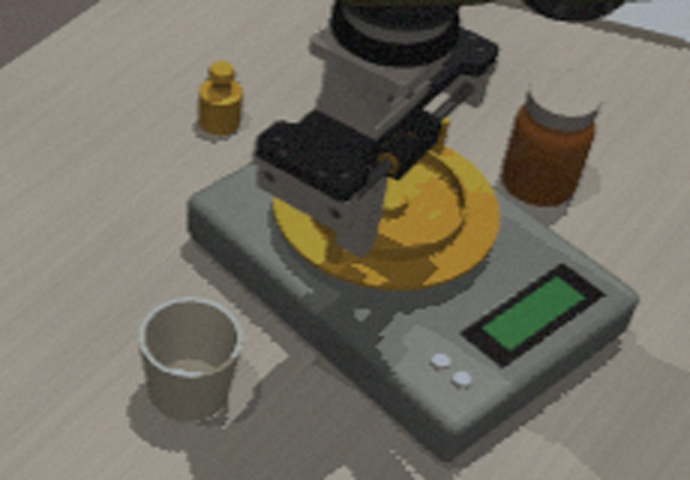

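View pics/c3.png

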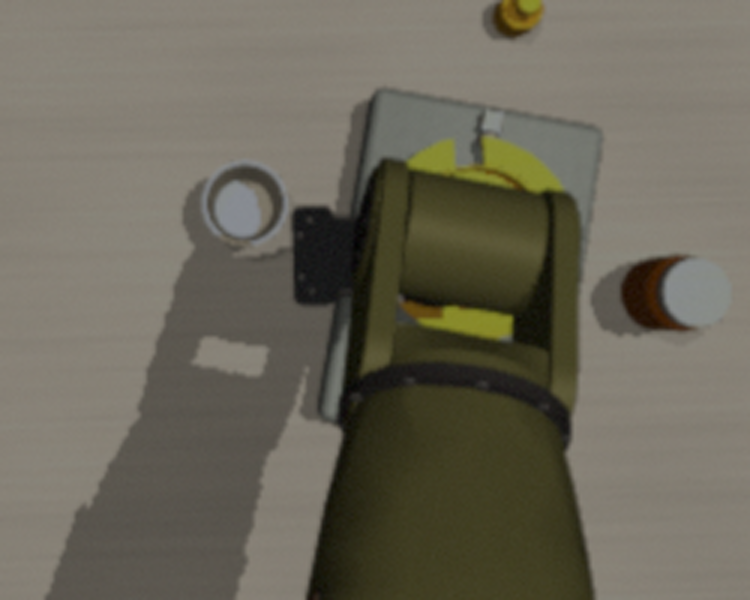

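The top view shows the notch between columns 455 and 484 at row 150, left of the tab at (492,122). I'll measure what remains.

```bash
cat > notch.py <<'E'
from meas import *
def notch(f,zr=.070,tab=True):
    p,d,m,W,hsv,M=meas(f); c=np.array([.556,-.1513])
    out=[]
    for r in (.070,.074,.078):   # sample yellow vs angle on rim-top plane
        A=np.radians(np.arange(-60,40,.25))
        K=m['K'];E=m['extrinsics']
        P=np.stack([c[0]+r*np.cos(A),c[1]+r*np.sin(A),np.full(A.shape,zr),np.ones(A.shape)])
        q=K@(np.linalg.inv(E)@P)[:3];u,v=(q[:2]/q[2]).astype(np.float32)
        s=cv2.remap(p,u[None],v[None],cv2.INTER_LINEAR)[0].astype(float)
        y=(s[:,0]-s[:,2]); out.append(y)  # red-blue: yellow high
        t=0.5*(np.percentile(y,80)+np.percentile(y,2)); i=np.nonzero(y<t)[0]; g=np.split(i,np.nonzero(np.diff(i)>1)[0]+1); g=[k for k in g if len(k)>20]
        print(r,[(np.degrees(A[k[0]]).round(2),np.degrees(A[k[-1]]).round(2),'mid',np.degrees((A[k[0]]+A[k[-1]])/2).round(2),'w mm',(2e3*r*np.sin((A[k[-1]]-A[k[0]])/2)).round(1)) for k in g])
    g=(hsv[...,1]<40)&(hsv[...,2]>120); x=np.hypot(W[...,0]-c[0],W[...,1]-c[1]); g&=(x>.088)&(x<.115)&(W[...,2]>.056)
    vu=np.argwhere(g); t=np.array([ray(m,(b,a),.063) for a,b in vu]).mean(0);print('tab n',len(vu),t.round(4),'ang',np.degrees(np.arctan2(t[1]-c[1],t[0]-c[0])).round(2),'r',np.hypot(*(t[:2]-c)).round(4))
E
python3 -c "
from notch import *
notch('top3')"
```

```text
pan comp [305 176  52  19 490] z pct [0.0682 0.0698 0.071  0.0741 0.378 ]
0.07 [(np.float64(-7.5), np.float64(11.75), 'mid', np.float64(2.13), 'w mm', np.float64(23.4))]
0.074 [(np.float64(-7.0), np.float64(11.25), 'mid', np.float64(2.12), 'w mm', np.float64(23.5))]
0.078 [(np.float64(-6.0), np.float64(10.5), 'mid', np.float64(2.25), 'w mm', np.float64(22.4))]
tab n 38 [ 0.6529 -0.1726  0.063 ] ang -12.38 r 0.0992
```

Emit:
jog_arm(rows=[0.0044, 0.0012, 0, 0, 0, -3.5, 1, 0.0045, 0.0009, 0, 0, 0, -3.5, 1, 0.0026, 0.0004, 0, 0, 0, -2, 1, 0.0026, 0.0003, 0, 0, 0, -2, 1, 0, 0, 0, 0, 0, 0, 1, 0, 0, 0, 0, 0, 0, 1])

```text
time_s: 5.9
ee_pos: [0.5485, -0.077, 0.0898]
eef_rot: [-2.971, 1.57, -0.016]
force: [0.6, 0.9, 0.8]
grip_width: 0.0006
```

```bash
python3 -c "
from notch import *
snap('top','top4');notch('top4')"
```

```text
pan comp [299 223  41  13 295] z pct [0.0681 0.0701 0.0722 0.286  0.4338]
0.07 [(np.float64(-60.0), np.float64(-39.5), 'mid', np.float64(-49.75), 'w mm', np.float64(24.9)), (np.float64(-17.5), np.float64(1.0), 'mid', np.float64(-8.25), 'w mm', np.float64(22.5)), (np.float64(16.25), np.float64(39.75), 'mid', np.float64(28.0), 'w mm', np.float64(28.5))]
0.074 [(np.float64(-60.0), np.float64(-43.0), 'mid', np.float64(-51.5), 'w mm', np.float64(21.9)), (np.float64(-17.25), np.float64(0.75), 'mid', np.float64(-8.25), 'w mm', np.float64(23.2)), (np.float64(20.25), np.float64(39.75), 'mid', np.float64(30.0), 'w mm', np.float64(25.1))]
0.078 [(np.float64(-60.0), np.float64(-44.25), 'mid', np.float64(-52.12), 'w mm', np.float64(21.4)), (np.float64(-17.0), np.float64(0.25), 'mid', np.float64(-8.38), 'w mm', np.float64(23.4)), (np.float64(25.0), np.float64(39.75), 'mid', np.float64(32.38), 'w mm', np.float64(20.0))]
tab n 39 [ 0.6524 -0.1741  0.063 ] ang -13.31 r 0.099
```

Emit:
jog_arm(rows=[0.0024, 0.0002, 0, 0, 0, -1.85, 1, 0.0024, 0.0001, 0, 0, 0, -1.85, 1, 0, 0, 0, 0, 0, 0, 1, 0, 0, 0, 0, 0, 0, 1])

```text
time_s: 6.28
ee_pos: [0.5532, -0.0766, 0.0895]
eef_rot: [-2.494, 1.571, 0.396]
force: [0.0, -0.4, -0.2]
grip_width: 0.0003
```

```bash
python3 -c "
from notch import *
p,_,_=snap('top','top5');notch('top5');cv2.imwrite('pics/c5.png',cv2.resize(p[150:230,280:400,::-1],None,fx=6,fy=6,interpolation=2))"
```

```text
pan comp [299 220  40  14 236] z pct [0.0676 0.07   0.0717 0.4279 0.4341]
0.07 [(np.float64(-19.5), np.float64(-3.75), 'mid', np.float64(-11.62), 'w mm', np.float64(19.2))]
0.074 [(np.float64(-57.0), np.float64(-36.75), 'mid', np.float64(-46.88), 'w mm', np.float64(26.0)), (np.float64(-20.25), np.float64(-3.75), 'mid', np.float64(-12.0), 'w mm', np.float64(21.2))]
0.078 [(np.float64(-60.0), np.float64(-38.5), 'mid', np.float64(-49.25), 'w mm', np.float64(29.1)), (np.float64(-20.5), np.float64(-3.75), 'mid', np.float64(-12.12), 'w mm', np.float64(22.7)), (np.float64(16.25), np.float64(39.75), 'mid', np.float64(28.0), 'w mm', np.float64(31.8))]
tab n 38 [ 0.6529 -0.1726  0.063 ] ang -12.38 r 0.0992
```

View pics/c5.png

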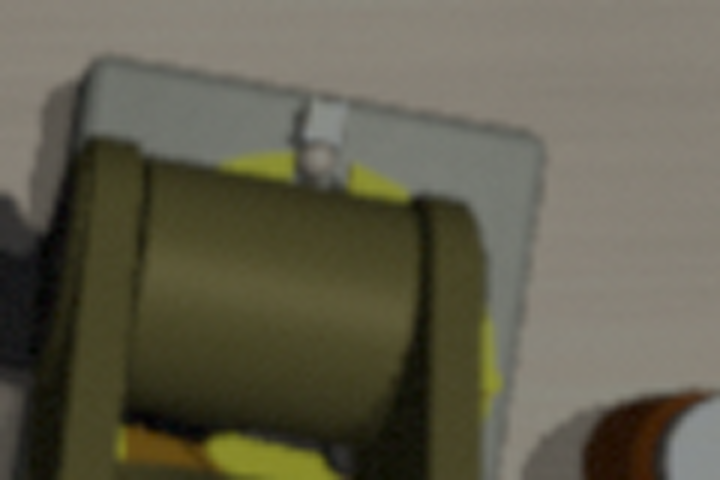

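The pin at (320,160) sits centred between the notch edges, at columns 297 and 348. The measured angles are −12.0° for the notch and −12.4° for the tab, which is well within tolerance. Now I back away, lift, and move over the hub.

Emit:
jog_arm(rows=[-0.004, -0.0003, 0, 0, 0, 0, 1, -0.005, -0.0003, 0, 0, 0, 0, 1, 0, 0, 0.02, 0, 0, 0, 1, 0, 0, 0.022, 0, 0, 0, 1, 0.004, -0.025, 0, 0, 0, 0, 1, 0.004, -0.025, 0, 0, 0, 0, 1, 0.0038, -0.0241, 0, 0, 0, 0, 1, 0, 0, 0, 0, 0, 0, 1])

```text
time_s: 7.0
ee_pos: [0.5559, -0.1545, 0.1315]
eef_rot: [2.44, 1.57, -0.957]
force: [-0.6, -0.0, -0.8]
grip_width: 0.0003
```

Run:
```python
from notch import *
p,_,_=snap('top','top6');notch('top6');q,_,_=snap('side','side6');print(ctrl.get_obs()['ee_pos'])
cv2.imwrite('pics/c6s.png',cv2.resize(q[80:240,200:430,::-1],None,fx=3,fy=3,interpolation=2))
```

```text
pan comp [295 182  37  61 878] z pct [0.0674 0.0695 0.0707 0.072  0.0852]
0.07 [(np.float64(-37.25), np.float64(-4.0), 'mid', np.float64(-20.62), 'w mm', np.float64(40.1)), (np.float64(6.75), np.float64(39.75), 'mid', np.float64(23.25), 'w mm', np.float64(39.8))]
0.074 [(np.float64(-36.75), np.float64(-4.25), 'mid', np.float64(-20.5), 'w mm', np.float64(41.4)), (np.float64(6.75), np.float64(35.75), 'mid', np.float64(21.25), 'w mm', np.float64(37.1))]
0.078 [(np.float64(-35.25), np.float64(-5.5), 'mid', np.float64(-20.38), 'w mm', np.float64(40.0)), (np.float64(9.5), np.float64(32.5), 'mid', np.float64(21.0), 'w mm', np.float64(31.1))]
tab n 39 [ 0.6529 -0.1724  0.063 ] ang -12.27 r 0.0992
[ 0.55559563 -0.1516159   0.13121003]
```

View pics/c6s.png

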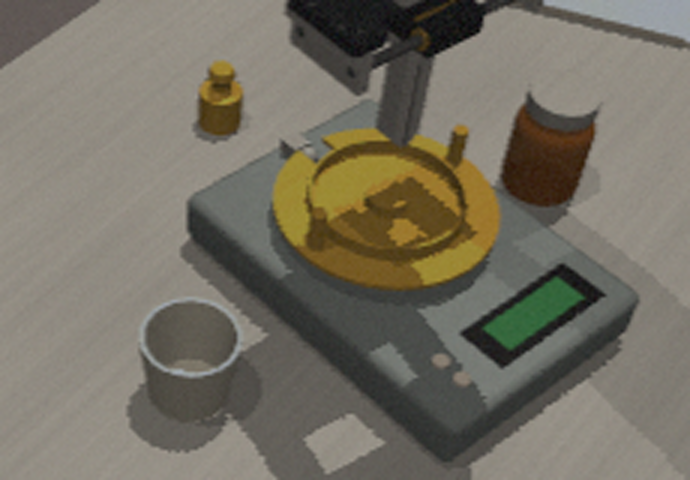

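In the side view the fingers hang above the hub, the pin shows in the notch at (305,148), and the notch edge angle hasn't changed (−4°). Now I press down slowly, watching the force.

Emit:
jog_arm(rows=[0, 0, -0.02, 0, 0, 0, 1, 0, 0, -0.02, 0, 0, 0, 1, 0, 0, -0.006, 0, 0, 0, 1, 0, 0, -0.002, 0, 0, 0, 1, 0, 0, -0.002, 0, 0, 0, 1, 0, 0, -0.002, 0, 0, 0, 1, 0, 0, 0, 0, 0, 0, 1])

```text
time_s: 7.68
ee_pos: [0.5565, -0.1512, 0.0802]
eef_rot: [-3.108, 1.569, -0.221]
force: [-1.4, -0.6, -1.0]
grip_width: 0.0004
```

Emit:
jog_arm(rows=[0, 0, -0.001, 0, 0, 0, 1, 0, 0, -0.001, 0, 0, 0, 1, 0, 0, -0.001, 0, 0, 0, 1, 0, 0, 0, 0, 0, 0, 1])

```text
time_s: 8.02
ee_pos: [0.5566, -0.1512, 0.0776]
eef_rot: [-3.01, 1.569, -0.122]
force: [-0.0, 1.4, 5.7]
grip_width: 0.0005
```

Emit:
jog_arm(rows=[0, 0, -0.001, 0, 0, 0, 1, 0, 0, -0.001, 0, 0, 0, 1, 0, 0, -0.001, 0, 0, 0, 1, 0, 0, 0, 0, 0, 0, 1])

```text
time_s: 8.35
ee_pos: [0.5566, -0.1512, 0.0746]
eef_rot: [-3.039, 1.569, -0.151]
force: [-2.0, 1.5, 6.3]
grip_width: 0.0004
```

Emit:
jog_arm(rows=[0, 0, -0.001, 0, 0, 0, 1, 0, 0, -0.001, 0, 0, 0, 1, 0, 0, 0, 0, 0, 0, 1])

```text
time_s: 8.6
ee_pos: [0.5566, -0.1512, 0.0726]
eef_rot: [-3.025, 1.569, -0.138]
force: [-1.9, 1.5, 6.6]
grip_width: 0.0004
```

The pan is going down at a steady 6–7 N, so it isn't riding on the pin. On to the end stop.

Emit:
jog_arm(rows=[0, 0, -0.001, 0, 0, 0, 1, 0, 0, -0.001, 0, 0, 0, 1, 0, 0, -0.001, 0, 0, 0, 1, 0, 0, 0, 0, 0, 0, 1])

```text
time_s: 8.93
ee_pos: [0.5566, -0.1512, 0.0702]
eef_rot: [-3.055, 1.569, -0.167]
force: [-3.8, 2.9, 12.2]
grip_width: 0.0006
```

Emit:
jog_arm(rows=[0, 0, -0.001, 0, 0, 0, 1, 0, 0, 0, 0, 0, 0, 1])

```text
time_s: 9.1
ee_pos: [0.5567, -0.1512, 0.07]
eef_rot: [-3.089, 1.569, -0.202]
force: [-8.0, 4.2, 20.7]
grip_width: 0.0007
```

The force rises to 21 N at 0.070 m, so this is the end stop. I'll retreat upwards and away from the camera's view.

Emit:
jog_arm(rows=[0, 0, 0.003, 0, 0, 0, 1, 0, 0, 0.01, 0, 0, 0, 1, 0, 0, 0.03, 0, 0, 0, 1, 0, 0, 0.04, 0, 0, 0, 1, 0, 0, 0.04, 0, 0, 0, 1, -0.03, 0, 0.02, 0, 0, 0, 1, -0.03, 0, 0.02, 0, 0, 0, 1, -0.03, 0, 0, 0, 0, 0, 1])

```text
time_s: 9.77
ee_pos: [0.4661, -0.1516, 0.2348]
eef_rot: [2.994, 1.564, -0.401]
force: [-0.1, -1.2, 0.7]
grip_width: 0.0003
```

Emit:
jog_arm(rows=[-0.03, 0.03, 0, 0, 0, 0, 1, -0.02, 0.03, 0, 0, 0, 0, 1, -0.02, 0.03, 0, 0, 0, 0, 1, 0, 0.035, 0, 0, 0, 0, 1, 0, 0.035, 0, 0, 0, 0, 1, 0, 0.035, 0, 0, 0, 0, 1, 0, 0.03, 0, 0, 0, 0, 1, 0, 0, 0, 0, 0, 0, 1])

```text
time_s: 10.43
ee_pos: [0.3963, 0.0768, 0.2313]
eef_rot: [-2.271, 1.569, 0.621]
force: [0.2, 0.3, 0.6]
grip_width: 0.0006
```

Run:
```python
from notch import *
p,d,m=snap('top','top7');notch('top7',.060);q,_,_=snap('side','side7');print(ctrl.get_obs()['ee_pos'])
for f in('top0','top7'):
    p_,d_,m_,W,h,M=meas(f); r=np.hypot(W[...,0]-.556,W[...,1]+.1513)
    print(f,'floor z',np.median(W[(r>.025)&(r<.045)][:,2]),'hub',np.median(W[r<.012][:,2]),'rim',np.median(W[M&(r>.064)&(r<.08)][:,2]))
cv2.imwrite('pics/c7.png',cv2.resize(p[130:330,170:420,::-1],None,fx=3,fy=3,interpolation=2))
cv2.imwrite('pics/c7s.png',cv2.resize(q[80:240,200:430,::-1],None,fx=3,fy=3,interpolation=2))
```

```text
pan comp [ 294  177   68   66 3348] z pct [0.0577 0.0595 0.0607 0.0623 0.0723]
0.07 [(np.float64(-21.25), np.float64(-2.0), 'mid', np.float64(-11.62), 'w mm', np.float64(23.4))]
0.074 [(np.float64(-20.75), np.float64(-2.75), 'mid', np.float64(-11.75), 'w mm', np.float64(23.2))]
0.078 [(np.float64(-20.5), np.float64(-3.25), 'mid', np.float64(-11.88), 'w mm', np.float64(23.4))]
tab n 31 [ 0.6527 -0.1718  0.063 ] ang -11.95 r 0.0988
[0.39655984 0.07370286 0.23099338]
pan comp [ 295  176   67   67 3407] z pct [0.0677 0.0695 0.0708 0.0723 0.0826]
top0 floor z 0.07043122961393566 hub 0.08075573290766447 rim 0.07052322193588922
pan comp [ 294  177   68   66 3348] z pct [0.0577 0.0595 0.0607 0.0623 0.0723]
top7 floor z 0.06043261816212203 hub 0.07094467898076862 rim 0.0605686044011452
```

View pics/c7s.png

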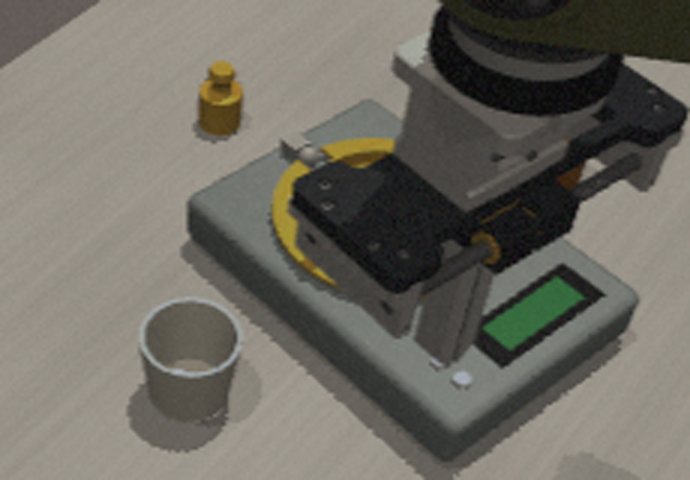

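View pics/c7.png

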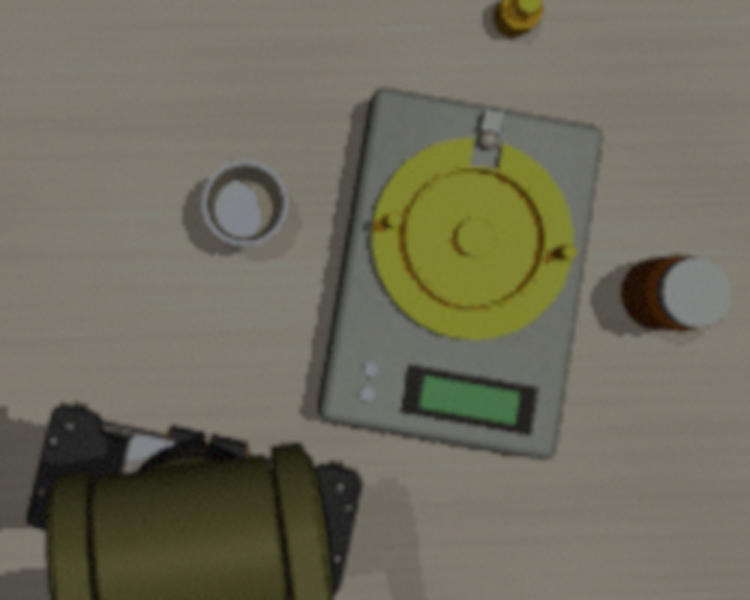

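The final top view shows the pin at (488,138), centred in the notch (columns 473–502). The pan has dropped 10 mm, and the cup (245,205), jar (695,292) and weight (520,12) haven't moved. The arm is clear, so I'm handing in.

```bash
python3 -c "
from station import ctrl
print(ctrl.hand_in())"
```

```text
the job is handed in; nothing more can be done
None
```

The pan is home on its pin and the job is handed in; the hand-in reported no verdict. With the fingers shut, I pushed post a about 89° clockwise around the pan's axis. I then pressed the hub down to the end stop and moved the arm clear, about 10.5 s in all.

**Last checks:**
- **Alignment:** the notch measured −11.8° and the pin's tab −12.0°, which is under 1 mm apart at the pin.
- **Depth:** the hub went from 80.8 to 70.9 mm and the rim from 70.5 to 60.6 mm, so the pan dropped about 9.9 of its 10 mm.
- **Force:** the tool read about 2 N at most while turning the pan and at most 21 N pressing at the end stop, checked at the end of each move.
- **Bystanders:** the jar, weight and cup are upright and show no movement in the top view.

**Disagreements:** single readings of the tab's angle scattered between −12.0° and −13.3°. One notch reading, taken with the arm over the scale, was partly hidden, so I used only the visible notch edge, which had not moved. No check failed.

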